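# Clamp the chair leg, then hold the rail against it under gauge pressure

## Task

Be the third hand at the chair glue-up jig: swing the red-handled toggle clamp over centre so that it snaps down onto the brown leg lying in the sprung cradle. Then take the pale rail, lay it flat on the jig between the two dark lines and square to the leg, and push its end steadily against the leg until the cradle's red pointer stands in the green band of the gauge. Finish while still holding the rail pressed there (do not let go, and never push the cradle back onto its end stop), so that the joiner can drive the screw; leave the other tools alone.

Things in the scene. Friction and masses are not known exactly. Their poses are not given: they have to be found in the camera images.
- jig: glue-up jig fixed to the bench; white laminated board 18 mm thick. Origin on the bench surface below the middle of the cradle seat (cradle at rest). Jig x = the way the rail is pushed (away from the robot), y = along the leg, towards the clamp. Board spans x -190 to +100, y -130 to +215 mm
- gauge (a point): middle of the 15 mm long green band on the black gauge strip that runs along jig x on the board's right edge; at jig x 2.5, y -120, z 30 mm; fixed to the board. In front of the green the strip is black, behind it come 15 mm of yellow. The cradle's red pointer is 22.5 mm in front (-x) of this point at rest
- jig_line (a point): point on the board's top (z 18 mm) midway between two dark lines along jig x, 62 mm apart, between which the 44 mm wide rail shall lie; at jig x -110, y -40 mm; axes as the jig's; fixed to the board. The rail's middle is about here when its end just meets the leg with the cradle at rest
- cradle (a joint): travel of the sprung cradle along jig +x, in m: 0 at rest, end stop at 0.045. Spring 0.4 N per mm (friction about 0.3 N), so the travel shows the push. Its red pointer is in the green band at travel 0.015 to 0.030 (6 to 12 N; middle 0.0225, 9 N)
- cradle_seat (a point): middle of the seat's floor, 24 mm above the bench, moves with the cradle; axes as the jig's. The cradle is an aluminium plate with a dark wood back fence 34 mm high (front face 22 mm in +x of this point) and two low end stops (y +-103 mm); open in front (-x) and above. The clamp's bracket is on the same plate at y +175 mm
- clamp (a joint): angle of the toggle clamp's arm, rad, about an axis along jig x: 0 leaning 0.52 rad from upright, away from the leg (to jig +y); 0.52 upright; 2.09 level, its rubber foot on the leg. It swings towards jig -y as it grows. On the open side it stays where left (about 1 to 2 N at the grip moves it); once past centre (about 0.8) it snaps down by itself and stays on the leg
- clamp_hinge (a point): axis of the clamp arm, 80 mm above the bench, moves with the cradle; axes as the jig's
- clamp_grip (a point): middle of the clamp arm's red grip (22 mm along jig x, 20 mm thick, 38 mm along the arm), 115 mm from the hinge. The arm is a steel bar 18 mm (along jig x) by 12 mm; its end is 135 mm from the hinge; a rubber foot 11 mm long and 16 mm wide stands out on the leg's side 85 mm from the hinge. Push the grip with closed fingers from the side away from the leg
- leg: brown wooden chair leg, square bar 40 x 200 x 40 mm (x, y, z), 0.22 kg, loose in the cradle's seat, long axis along its y and along jig y; origin at the centre of its underside; its front face is 20 mm in -x of the origin
- rail: pale wooden chair rail, bar 180 x 44 x 26 mm (x, y, z), about 0.14 kg, loose and flat on the bench to the right of the jig; origin at the centre of its underside, long axis x; both ends alike; grip it across its 44 mm width. Wood friction is enough to push 15 N through a firm grip (60 N or more)
- glue: white glue bottle, 60 mm across, 170 mm tall, standing behind the jig; origin at its foot; leave alone
- chisel_a: wood chisel lying at the right, 240 mm long; leave alone
- chisel_b: wood chisel lying at the right, 260 mm long; leave alone
- chisel_c: wood chisel lying at the right, 250 mm long; leave alone
- mallet: wooden mallet lying at the left, 295 mm long, head 70 x 120 x 60 mm; leave alone
- plane: steel hand plane behind the jig, 200 x 55 mm, 100 mm high; leave alone
Mind the look-alikes: they are no part of the job. Of the things like the rail, leave any that is purple or turquoise; of the rest the larger one is meant.

How it is judged:
On the way, in this order (a step that is already met when the one before it is completed fails the run):
1. the clamp is over centre with its foot on the leg, which lies in its seat, before the rail is pressed (value of joint clamp between 1.98 and 2.17 rad and x of leg in the frame of cradle_seat between -0.004 and 0.006 m and z of leg in the frame of cradle_seat below 0.005 m and angle between the y axis of leg and the y axis of cradle_seat, either way round below 0.06 rad), for 0.2 s.
2. the rail, held flat between the lines and square, presses on the clamped leg with the pointer in the green band (value of joint clamp between 1.98 and 2.17 rad and value of joint cradle between 0.0135 and 0.0315 m and contact force between rail and leg between 4.5 and 14 N and contact force between the fingers and rail above 1 N and y of rail in the frame of jig_line between -0.011 and 0.011 m and z of rail in the frame of jig_line between -0.004 and 0.006 m and angle between the x axis of rail and the x axis of jig_line, either way round below 0.1 rad and angle between rail's own z axis and vertical below 0.08 rad), for 0.5 s.
At the end, for the whole second after the job is handed in: Still gripped: rail flat on the board (6 mm), within 11 mm of the lines' midline, square within 0.1 rad, steadily pressing the leg with 4.5 to 14 N, cradle travel 13.5 to 31.5 mm; clamp down on the leg (1.98 to 2.17 rad), leg in its seat (-4 to +6 mm) (all of step 2 and x of leg in the frame of cradle_seat between -0.004 and 0.006 m and z of leg in the frame of cradle_seat below 0.005 m and angle between the y axis of leg and the y axis of cradle_seat, either way round below 0.06 rad and linear speed of rail below 0.01 m/s and velocity of joint cradle between -0.006 and 0.006 m/s); the arm keeps its last pose, push and grip.
It fails at once if the cradle is pushed back onto its end stop (travel over 42 mm) (value of joint cradle above 0.042 m).
It fails at once if a bystanding tool or the glue bottle is moved by more than 25 mm (distance of any of glue, chisel_a, chisel_b, chisel_c, mallet, plane from where it was at the start of the episode above 0.025 m).
It also fails if it takes over 64 s, if anything falls off the work surface, if the arm or the gripper's body presses on something with over 40 N, if the wrist force passes 120 N, or if a joint passes its speed limit or range.

## Robot

A 7-joint arm with a two-finger parallel gripper is mounted at the origin on the work surface. World frame = base frame: x ahead of the robot, y to its left, z up, the work surface at z = 0. Lengths are in m, angles in rad, forces in N, time in s.
With the tool pointing down it reaches from about 0.4 to 0.85 m from the base axis. Payload 6.9 kg.
Tool frame: the origin (TCP) lies between the finger pads; the fingertips stand 11 mm ahead of it and the grasp point (between the pads) lies 8 mm behind it; z points along the fingers, y is the line along which they close (so a half turn about z gives the same grasp; the last joint's range is limited). The gripper opens to 85 mm and grips with 20 to 120 N. Pads are 22 mm wide; open, the fingers measure 114 mm over their backs; the gripper's body (76 mm by 85 mm) begins 54 mm behind the grasp point. The pads swing forward as they close: fully open they stand 13 mm farther back than shut.
Start: joints at [1.417, 0.507, -0.238, 1.5, 0.126, 1.149, -0.155], TCP at [0.16, -0.604, 0.242] pointing down, gripper open.
Joint ranges: [-3.08, 3.08], [-0.24, 2.05], [-1.43, 1.35], [0, 2.5], [-1.52, 4.66], [0.17, 1.96], [-2.89, 2.89]. Speed limits (rad/s): [2.39, 2.39, 3.14, 3.14, 3.14, 3.14, 3.14].

## Interface

Orientations are given as [roll, pitch, yaw] about the fixed x, y, z axes, in that order (R = Rz(yaw) Ry(pitch) Rx(roll)).
In Python, from workcell import env gives the robot as it stands. The module is installed in compiled form; this text tells all that it offers.
- The arm moves only by the tool run_rows, called after "Request:" as name(argument=value, ...), one argument or row to a line, values as JSON. Schema: {"type":"object","properties":{"ticks":{"type":"array","items":{"type":"object","properties":{"dx":{"type":"number"},"dy":{"type":"number"},"dz":{"type":"number"},"drx":{"type":"number"},"dry":{"type":"number"},"drz":{"type":"number"},"jaw":{"type":"number"}},"additionalProperties":false,"required":["jaw"]},"minItems":1,"maxItems":8},"only":{"type":"string"},"quiet":{"type":"boolean"},"lines":{"type":"string"}},"required":["ticks"],"additionalProperties":false}. ticks is a list of rows, 1 to 8 of them, each an object with the fields dx, dy, dz (the shift in m), drx, dry, drz (a rotation vector in rad), jaw (the finger opening in m); a field left out counts as zero (the opening has to be given); each row shifts and turns the commanded pose from where the row before left it, along the tool's axes as they then stand; what a row does not reach is not made up. A row lasts 1/10 s, in which the tool goes at most 0.05 m and 0.15 rad, less where a joint would pass 70% of its speed; a pose out of reach is approached as far as the arm can. The fingers move at their own pace and stop on an object; the grip force is fixed at half the most. Time passes only in rows, so rows that do not move let the fingers close. The tool returns the time, the measured TCP pose, the force, the opening and the grip force at its end. only (a regular expression) keeps the lines of the reply that match it, lines (a string "A,B") keeps lines A to B, and quiet returns only ok. Input that does not fit is refused with a message, and nothing moves.
- env.observe(): the state, without advancing time (a new reading comes with each control period).
- env.camera(name): name is "side" or "top"; returns the picture (400x640x3 uint8, blue, green, red); there is no depth.
- env.get_calibration(name): a dict with "K" (3x3 intrinsics, pixels), "distortion" ([k1, k2, p1, p2, k3] as OpenCV has them; the pictures are not rectified), "origin" and "rotation" of the camera in the world. Camera axes: x right, y down, z forward; pixel columns grow to the right and rows downward; lengths in m; the calibration is good to about 2 mm. A picture is of the moment at which its call begins. get_calibration takes no time and is no camera call.
- env.finish_job(): hands the job in; it is judged then, once.
The state is a dict: "time_s": time; "qpos": joint angles; "dq": joint speeds; "effort": joint torques, N m; "position": TCP position; "eef_rot": TCP orientation; "force": force on the tool from outside, world axes, zero at the start; "torque": the same for the moment, N m; "opening": finger opening in m; "grip_force": force on a finger pad.
Only numpy, scipy, OpenCV 4.12 (cv2) and the standard library are available. Lean on these libraries where they do the work, as an engineer would, in place of code of your own. Each camera call takes 0.05 s, during which the arm holds its last target. There are 200 camera calls.

## Working session

There is one attempt and no reset: what is moved stays moved. The work goes in short steps, Python scripts to look and compute and a tool call to move; the robot and the scene stay as the last step left them, time stands still between calls to the robot, and variables do not carry over. Pictures are saved under pics/ and viewed, at most 12 in all, crops included, and the job is handed in when it is done.

```bash
mkdir -p pics; cat > h.py <<'E'
import numpy as np, cv2
from workcell import env
def cal(n):
    c=env.get_calibration(n); return np.array(c["K"],float),np.array(c["distortion"],float),np.array(c["origin"],float),np.array(c["rotation"],float)
def ray(n,u,v):
    K,d,o,R=cal(n); p=cv2.undistortPoints(np.array([[[u,v]]],float),K,d)[0,0]
    return o,R@np.array([p[0],p[1],1.])
def at(n,u,v,z):
    o,r=ray(n,u,v); return o+r*(z-o[2])/r[2]
def px(n,P):
    K,d,o,R=cal(n); q=(np.atleast_2d(P)-o)@R
    return cv2.projectPoints(q,np.zeros(3),np.zeros(3),K,d)[0][:,0]
E
python3 - <<'E'
from h import *
for n in("top","side"):
    cv2.imwrite(f"pics/{n}0.png",env.camera(n)); print(n,cal(n)[2:],cal(n)[0][0,0])
s=env.observe(); print(s)
E
```

```text
top (array([0.29667429, 0.00458226, 1.79054454]), array([-3.01594221, -0.00358148, -1.55141846])) 478.79653824142656
side (array([-0.08920504,  0.94961561,  1.15038159]), array([-2.30085822,  0.00471126, -2.58412816])) 399.5618199595505
{'time_s': 0.1, 'qpos': array([ 1.41748896,  0.50826852, -0.23755663,  1.5010172 ,  0.12568507,
        1.14888774, -0.15480732]), 'dq': array([ 1.80206400e-03, -2.71333398e-04,  9.29598147e-05, -3.48667647e-03,
       -3.60755506e-04,  9.69888816e-05, -1.94182099e-04]), 'effort': array([-4.20034063e-03, -6.21832395e+01, -2.19454587e+00, -2.50204539e+01,
        1.24923413e-02,  7.84965057e-03, -3.14462091e-05]), 'position': array([ 0.15979515, -0.60379109,  0.24151369]), 'eef_rot': array([-3.13999928e+00, -1.52924318e-06,  2.58825819e-01]), 'force': array([-0.55925016,  0.10351639, -0.65248337]), 'torque': array([ 0.01909289, -0.09188932,  0.02755854]), 'grip_force': 0.0, 'opening': 0.08564947088635802}
```

View pics/top0.png

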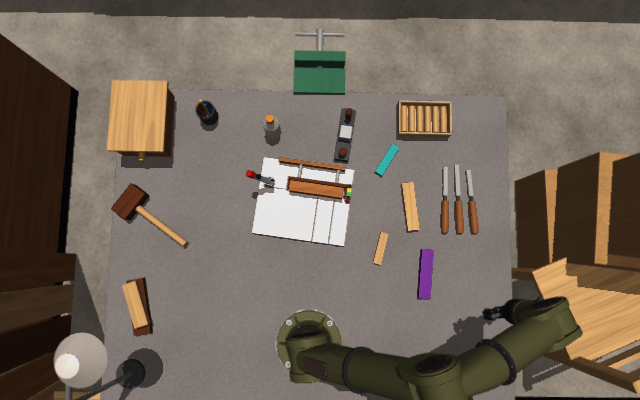

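View pics/side0.png

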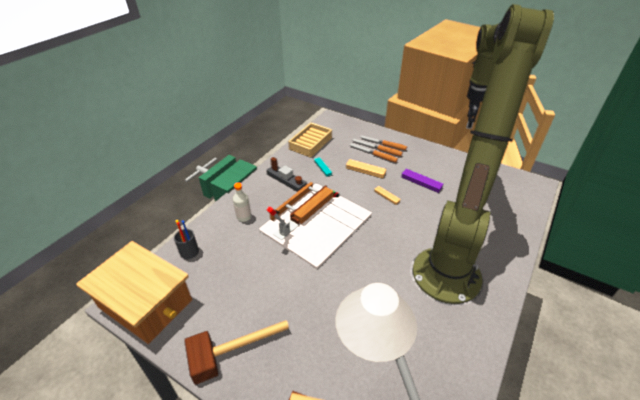

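Both pictures show the jig at top px (305,200), with the red clamp grip at about (251,174). The rail candidates in the top picture are the pale large bar (410,206), the pale small bar (380,248), purple (426,274) and turquoise (387,160). I choose the large pale one at (410,206) and will check it in a close crop.

```bash
sed -i '1a from scipy.spatial.transform import Rotation as Ro' h.py; sed -i 's/np.array(c\["rotation"\],float)/(lambda r: r if r.shape==(3,3) else Ro.from_euler("xyz",r).as_matrix())(np.array(c["rotation"],float))/' h.py
python3 - <<'E'
from h import *
a=cv2.imread("pics/top0.png")[140:260,240:440]
cv2.imwrite("pics/c1.png",cv2.resize(a,None,fx=4,fy=4,interpolation=cv2.INTER_CUBIC))
a=cv2.imread("pics/side0.png")[150:270,225:425]
cv2.imwrite("pics/c2.png",cv2.resize(a,None,fx=4,fy=4,interpolation=cv2.INTER_CUBIC))
print(px("top",[0,0,0.]),px("side",[0,0,0.]))
E
```

```text
[[308.67959556 342.98450611]] [[445.58959459 273.63514616]]
```

View pics/c1.png

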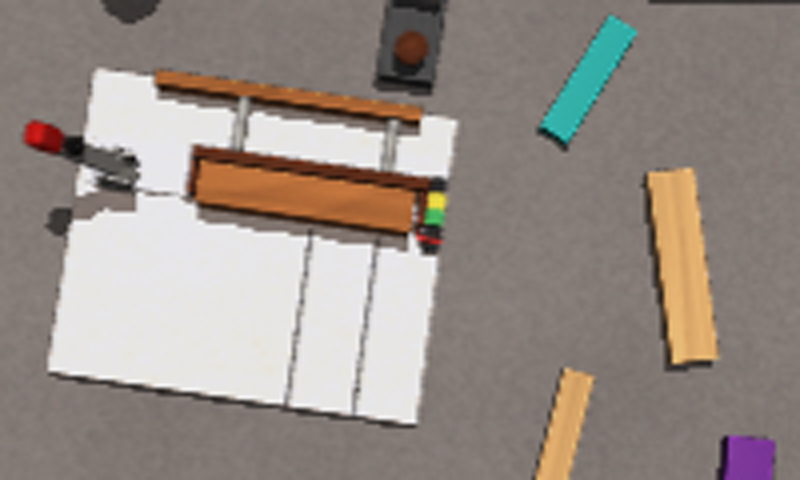

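View pics/c2.png

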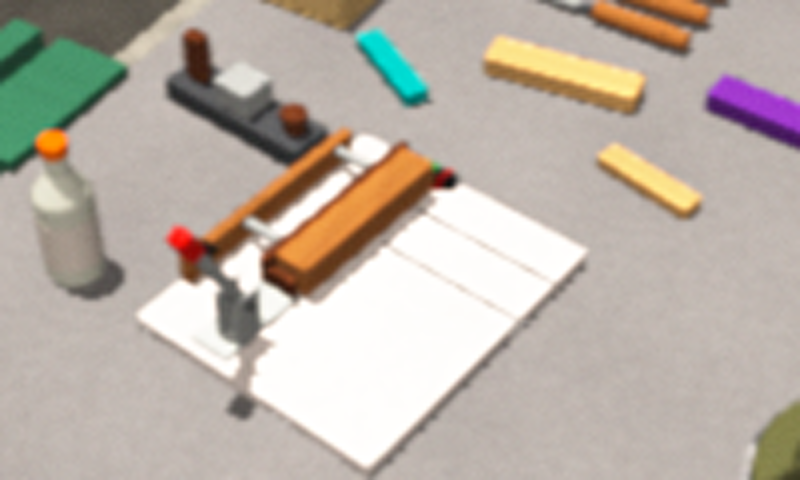

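The crop shows the board with its four corners at c1 (95,68), (458,118), (415,425) and (48,375), the lines near x≈300 and 366, and the large pale rail at (682,266). Its proportions, about 45x190 px, match 44x180 mm, and the small pale bar is clearly smaller. The grip is at c1 (43,136) and c2 (185,242).

```bash
python3 - <<'E'
from h import *
from scipy.optimize import least_squares
c1=lambda x,y:(240+(x+.5)/4-.5,140+(y+.5)/4-.5)
c2=lambda x,y:(225+(x+.5)/4-.5,150+(y+.5)/4-.5)
def fit(model,obs,z):
    m=np.array(model)
    def pts(p):
        c,s=np.cos(p[2]),np.sin(p[2]); return np.c_[m@np.array([[c,s],[-s,c]])+p[:2],np.full(len(m),z)]
    def f(p):
        P=pts(p); return np.concatenate([(px(n,P[i])-[uv]).ravel() for i,n,uv in obs])
    best=least_squares(f,[.6,0,-.1]); print(best.x.round(4),best.fun.round(1)); return best.x
B=[(.1,.215),(.1,-.13),(-.19,-.13),(-.19,.215)]
t=[c1(95,68),c1(458,118),c1(415,425),c1(48,375)]
s=[None,None,c2(588,250),c2(370,472)]
J=fit(B,[(i,"top",t[i]) for i in range(4)]+[(2,"side",s[2]),(3,"side",s[3]),(0,"side",c2(136,315))],.018)
fit(B,[(i,"top",t[i]) for i in range(4)],.018)
for a in t: print(at("top",*a,.018).round(4))
# rail
Rm=[(.09,.022),(.09,-.022),(-.09,-.022),(-.09,.022)]
t=[c1(648,172),c1(693,168),c1(717,358),c1(672,362)]
for a in t: print(at("top",*a,.026).round(4))
fit(Rm,[(i,"top",t[i]) for i in range(4)],.026)
fit(Rm,[(i,"top",t[i]) for i in range(4)]+[(0,"side",c2(488,60-20)),(1,"side",c2(500,37)),(2,"side",c2(645,75)),(3,"side",c2(637,93))],.026)
# grip
o1,r1=ray("top",*c1(43,136));o2,r2=ray("side",*c2(185,242))
A=np.c_[r1,-r2];k=np.linalg.lstsq(A,o2-o1,rcond=None)[0]
print("grip",o1+r1*k[0],o2+r2*k[1])
W=lambda p:np.r_[J[:2]+Ro.from_euler('z',J[2]).as_matrix()[:2,:2]@np.array(p[:2]),p[2]]
q=[(0,.175+.0575,.08+.0996),(0,.175,.08),(.0025,-.12,.03),(-.0200,-.12,.03),(-.02,.1,.064),(-.02,-.1,.064),(.02,.1,.064),(-.06,-.009,.018),(-.19,-.009,.018),(-.06,-.071,.018)]
for p in q:
    w=W(p);u=px("top",w)[0];v=px("side",w)[0]; print(p,w.round(4),((u-[240,140])*4).round(),((v-[225,150])*4).round())
E
```

```text
[ 0.5563 -0.0153 -0.1188] [-0.5  0.7 -0.6  0.7  0.2  0.5 -0.5  0.1 -0.6 -0.5 -0.5 -1.8 -0.1 -0.3]
[ 0.5582 -0.0165 -0.1197] [-0.1  0.2 -0.2  0.2  0.5  0.1 -0.2 -0.4]
[0.6839 0.1847 0.018 ]
[ 0.6428 -0.1584  0.018 ]
[ 0.3542 -0.121   0.018 ]
[0.3936 0.2189 0.018 ]
[ 0.5936 -0.3357  0.026 ]
[ 0.5982 -0.3779  0.026 ]
[ 0.4209 -0.3988  0.026 ]
[ 0.4164 -0.3571  0.026 ]
[ 0.5073 -0.3674  0.1182] [-0.2 -0.1  0.2 -0.3  0.3  0.1 -0.3  0.3]
[ 0.5058 -0.3692  0.1082] [ 0.5  0.2  0.9  0.2  0.5  0.6 -0.   0.7 -1.3  3.2 -0.6 -1.3  0.  -0.5
 -1.2  0.6]
grip [0.58780803 0.21024135 0.18363369] [0.58544554 0.2088767  0.18303101]
(0, 0.23249999999999998, 0.17959999999999998) [0.5839 0.2155 0.1796] [ 36. 140.] [181. 249.]
(0, 0.175, 0.08) [0.577  0.1584 0.08  ] [112. 168.] [234. 291.]
(0.0025, -0.12, 0.03) [ 0.5446 -0.1348  0.03  ] [432. 218.] [427. 164.]
(-0.02, -0.12, 0.03) [ 0.5222 -0.1321  0.03  ] [428. 241.] [444. 173.]
(-0.02, 0.1, 0.064) [0.5483 0.0863 0.064 ] [192. 204.] [304. 267.]
(-0.02, -0.1, 0.064) [ 0.5246 -0.1123  0.064 ] [410. 234.] [432. 158.]
(0.02, 0.1, 0.064) [0.588  0.0816 0.064 ] [198. 161.] [273. 249.]
(-0.06, -0.009, 0.018) [ 0.4957 -0.0172  0.018 ] [304. 269.] [408. 256.]
(-0.19, -0.009, 0.018) [ 0.3666 -0.0018  0.018 ] [285. 408.] [514. 316.]
(-0.06, -0.071, 0.018) [ 0.4883 -0.0787  0.018 ] [370. 278.] [446. 223.]
```

Request:
run_rows(
  ticks=[
    {"dz": -0.025,"drz": 0.126,"jaw": 0},
    {"dz": -0.025,"drz": 0.126,"jaw": 0},
    {"dz": -0.025,"drz": 0.126,"jaw": 0},
    {"dx": 0.035,"dy": -0.035,"jaw": 0},
    {"dx": 0.035,"dy": -0.035,"jaw": 0},
    {"dx": 0.035,"dy": -0.035,"jaw": 0},
    {"dx": 0.035,"dy": -0.035,"jaw": 0},
    {"dx": 0.035,"dy": -0.035,"jaw": 0},
  ],
)

```text
time_s: 0.9
position: [0.3556, -0.4497, 0.3171]
eef_rot: [-3.141, 0.0, -0.119]
force: [0.3, -0.5, 0.3]
opening: -0.0003
grip_force: 0.0
```

Request:
run_rows(
  ticks=[
    {"dx": 0.035,"dy": -0.035,"jaw": 0},
    {"dx": 0.035,"dy": -0.035,"jaw": 0},
    {"dx": 0.035,"dy": -0.035,"jaw": 0},
    {"dx": 0.003,"dy": -0.049,"jaw": 0},
    {"dx": 0.003,"dy": -0.049,"jaw": 0},
    {"dx": 0.003,"dy": -0.049,"jaw": 0},
    {"dx": 0.003,"dy": -0.049,"jaw": 0},
    {"dx": 0.003,"dy": -0.049,"jaw": 0},
  ],
)

```text
time_s: 1.7
position: [0.5151, -0.116, 0.3171]
eef_rot: [3.142, 0.0, -0.119]
force: [-0.1, -0.4, -0.2]
opening: 0.0
grip_force: 0.0
```

Request:
run_rows(
  ticks=[
    {"dx": 0.003,"dy": -0.049,"jaw": 0},
    {"dx": 0.003,"dy": -0.049,"jaw": 0},
    {"dx": 0.003,"dy": -0.049,"jaw": 0},
    {"dx": 0.003,"dy": -0.049,"jaw": 0},
    {"dx": 0.003,"dy": -0.049,"jaw": 0},
    {"dx": 0.003,"dy": -0.049,"jaw": 0},
    {"dx": 0.003,"dy": -0.049,"jaw": 0},
    {"dx": 0.003,"dy": -0.049,"jaw": 0},
  ],
)

```text
time_s: 2.5
position: [0.5857, 0.2701, 0.3169]
eef_rot: [3.141, 0.0, -0.12]
force: [1.0, 0.2, -0.3]
opening: -0.0001
grip_force: 0.0
```

```bash
cat >> h.py <<'E'
J=np.array([.557,-.016,-.119])
def jig():
    s=env.observe(); c,n=np.cos(J[2]),np.sin(J[2]); d=s["position"][:2]-J[:2]
    print("t",round(s["time_s"],2),"jig",[round(v,4) for v in (c*d[0]+n*d[1],-n*d[0]+c*d[1],s["position"][2])],"yaw-jig",(s["eef_rot"]-[0,0,J[2]]).round(4),"F",s["force"].round(1),"open",round(s["opening"],4),"grip",round(float(s["grip_force"]),1))
E
python3 -c "from h import *;jig()"
```

```text
t 2.5 jig [np.float64(-0.0054), np.float64(0.2874), np.float64(0.3169)] yaw-jig [ 3.141e+00  4.000e-04 -6.000e-04] F [ 1.   0.2 -0.3] open -0.0001 grip 0.0
```

Request:
run_rows(
  ticks=[
    {"dx": 0.005,"dy": -0.012,"dz": 0.034,"jaw": 0},
    {"dz": 0.034,"jaw": 0},
    {"dz": 0.034,"jaw": 0},
    {"dz": 0.034,"jaw": 0},
    {"jaw": 0},
  ],
)

```text
time_s: 3.0
position: [0.5896, 0.2779, 0.1761]
eef_rot: [3.136, 0.008, -0.119]
force: [-0.1, -0.7, -0.2]
opening: -0.0
grip_force: 0.0
```

```bash
python3 -c "
from h import *;jig()
a=env.camera('side')[130:280,200:400];cv2.imwrite('pics/c3.png',cv2.resize(a,None,fx=4,fy=4,interpolation=cv2.INTER_CUBIC))"
```

```text
t 3.0 jig [np.float64(-0.0025), np.float64(0.2957), np.float64(0.1761)] yaw-jig [3.136e+00 7.900e-03 1.000e-04] F [-0.1 -0.7 -0.2] open -0.0 grip 0.0
```

View pics/c3.png

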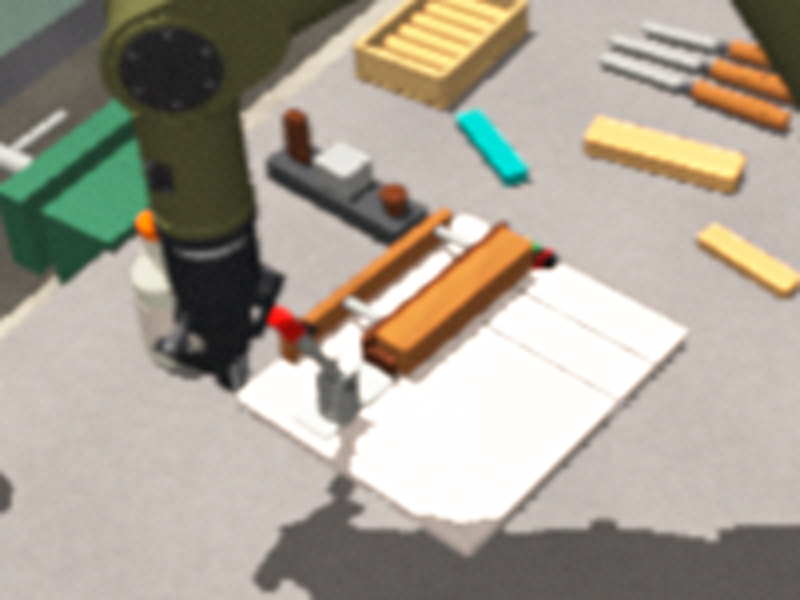

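The picture shows the closed fingers left of the red grip at (285,320), with the gripper knuckle at (270,290) close to it. I'll raise the tool 14 mm so the fingertips do the pushing, then push towards -y.

Request:
run_rows(
  ticks=[
    {"dx": 0.002,"dz": -0.014,"jaw": 0},
    {"dy": 0.015,"jaw": 0},
    {"dy": 0.015,"jaw": 0},
    {"dy": 0.015,"jaw": 0},
    {"dy": 0.015,"jaw": 0},
    {"dy": 0.015,"jaw": 0},
    {"dy": 0.015,"jaw": 0},
    {"dy": 0.015,"jaw": 0},
  ],
)

```text
time_s: 3.85
position: [0.5812, 0.173, 0.195]
eef_rot: [3.141, 0.001, -0.12]
force: [-0.3, 0.7, 1.4]
opening: 0.0
grip_force: 0.7
```

Request:
run_rows(
  ticks=[
    {"dy": 0.015,"jaw": 0},
    {"dy": 0.015,"jaw": 0},
    {"dy": 0.015,"jaw": 0},
    {"dy": 0.015,"jaw": 0},
    {"jaw": 0},
  ],
)

```text
time_s: 4.35
position: [0.5744, 0.1121, 0.1951]
eef_rot: [3.139, 0.0, -0.123]
force: [-0.1, 0.8, -0.4]
opening: 0.0
grip_force: 0.0
```

```bash
python3 -c "
from h import *;jig()
a=env.camera('side')[130:280,200:400];cv2.imwrite('pics/c4.png',cv2.resize(a,None,fx=4,fy=4,interpolation=cv2.INTER_CUBIC))"
```

```text
t 4.35 jig [np.float64(0.0021), np.float64(0.1292), np.float64(0.1951)] yaw-jig [ 3.1394e+00  3.0000e-04 -3.9000e-03] F [-0.1  0.8 -0.4] open 0.0 grip 0.0
```

View pics/c4.png

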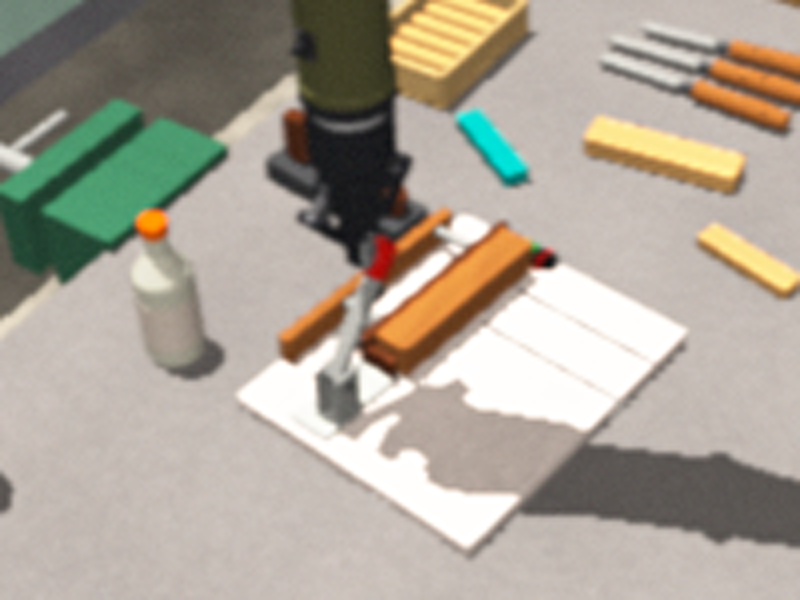

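The picture shows the red grip at (380,258), past upright on the leg's side and just ahead of the fingers. I'll push on a little, then retreat up.

Request:
run_rows(
  ticks=[
    {"dy": 0.015,"jaw": 0},
    {"dy": 0.015,"jaw": 0},
    {"jaw": 0},
    {"dz": -0.045,"jaw": 0},
    {"dz": -0.045,"jaw": 0},
    {"dx": -0.02,"dy": 0.04,"jaw": 0},
    {"dx": -0.02,"dy": 0.04,"jaw": 0.085},
    {"dx": -0.02,"dy": 0.04,"jaw": 0.085},
  ],
)

```text
time_s: 5.2
position: [0.4963, -0.027, 0.2856]
eef_rot: [-3.142, -0.001, -0.118]
force: [0.4, -0.8, 0.0]
opening: 0.0285
grip_force: 0.0
```

```bash
python3 -c "
from h import *;jig()
a=env.camera('side')[130:280,200:400];cv2.imwrite('pics/c5.png',cv2.resize(a,None,fx=4,fy=4,interpolation=cv2.INTER_CUBIC))"
```

```text
t 5.2 jig [np.float64(-0.059), np.float64(-0.0181), np.float64(0.2856)] yaw-jig [-3.1415e+00 -9.0000e-04  7.0000e-04] F [ 0.4 -0.8  0. ] open 0.0285 grip 0.0
```

View pics/c5.png

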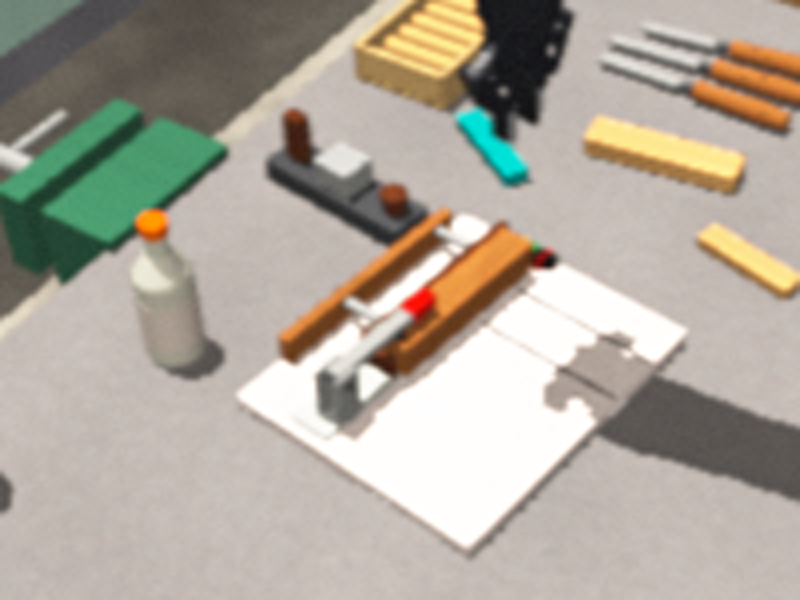

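The picture shows the clamp down: its red grip at (420,300) lies level above the leg, which sits in its seat. Next is the rail.

Request:
run_rows(
  ticks=[
    {"drz": -0.118,"jaw": 0.085},
    {"drz": -0.118,"jaw": 0.085},
    {"dx": -0.004,"dy": 0.045,"dz": 0.02,"jaw": 0.085},
    {"dx": -0.004,"dy": 0.045,"dz": 0.02,"jaw": 0.085},
    {"dx": -0.004,"dy": 0.045,"dz": 0.02,"jaw": 0.085},
    {"dx": -0.004,"dy": 0.045,"dz": 0.02,"jaw": 0.085},
    {"dx": -0.004,"dy": 0.045,"dz": 0.02,"jaw": 0.085},
    {"dx": -0.004,"dy": 0.045,"dz": 0.02,"jaw": 0.085},
  ],
)

```text
time_s: 6.05
position: [0.5049, -0.2987, 0.1646]
eef_rot: [3.141, -0.001, 0.117]
force: [-0.4, 0.3, 1.1]
opening: 0.0847
grip_force: 0.0
```

Request:
run_rows(
  ticks=[
    {"dy": 0.02,"dz": 0.04,"jaw": 0.085},
    {"jaw": 0.085},
    {"jaw": 0.085},
  ],
)

```text
time_s: 6.35
position: [0.5069, -0.3163, 0.1245]
eef_rot: [-3.139, 0.001, 0.116]
force: [-0.0, 1.0, 1.2]
opening: 0.0849
grip_force: 0.0
```

```bash
python3 -c "
from h import *
s=env.observe();d=Ro.from_euler('xyz',s['eef_rot']).inv().apply(np.array([.507,-.368,.016])-s['position']);print(d.round(4),s['eef_rot'])
a=env.camera('top')[140:260,340:500];cv2.imwrite('pics/c6.png',cv2.resize(a,None,fx=5,fy=5,interpolation=cv2.INTER_CUBIC))"
```

```text
[-0.0058  0.0516  0.1084] [-3.13937003e+00  1.14492748e-03  1.16400626e-01]
```

View pics/c6.png

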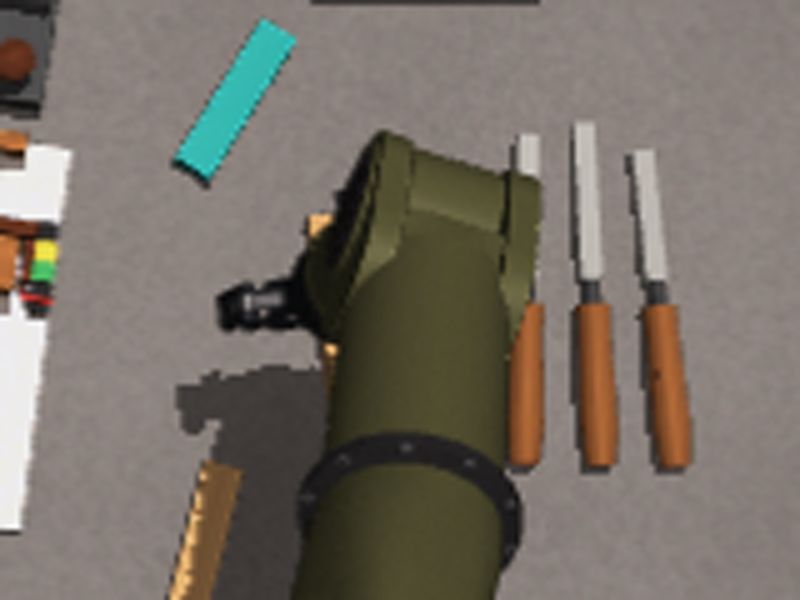

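The picture shows the open gripper at (265,305), left of the rail. The arm hides the rail except for its end at (320,222), as measured. I'll go over it, down, and close.

Request:
run_rows(
  ticks=[
    {"dx": -0.003,"dy": 0.026,"jaw": 0.085},
    {"dx": -0.003,"dy": 0.0255,"jaw": 0.085},
    {"dz": 0.035,"jaw": 0.085},
    {"dz": 0.035,"jaw": 0.085},
    {"dz": 0.02,"jaw": 0.085},
    {"dz": 0.018,"jaw": 0.085},
    {"jaw": 0.085},
  ],
)

```text
time_s: 7.1
position: [0.5077, -0.3668, 0.0171]
eef_rot: [-3.14, 0.0, 0.119]
force: [-0.7, 0.4, 0.4]
opening: 0.0848
grip_force: 0.0
```

```bash
python3 -c "
from h import *
jig();s=env.observe();d=Ro.from_euler('xyz',s['eef_rot']).inv().apply(np.array([.507,-.368,.016])-s['position']);print(d.round(4))
a=env.camera('side')[130:230,310:450];cv2.imwrite('pics/c7.png',cv2.resize(a,None,fx=5,fy=5,interpolation=cv2.INTER_CUBIC))"
```

```text
t 7.1 jig [np.float64(-0.0074), np.float64(-0.3542), np.float64(0.0171)] yaw-jig [-3.1402e+00  3.0000e-04  2.3820e-01] F [-0.7  0.4  0.4] open 0.0848 grip 0.0
[-0.0008  0.0011  0.0011]
```

View pics/c7.png

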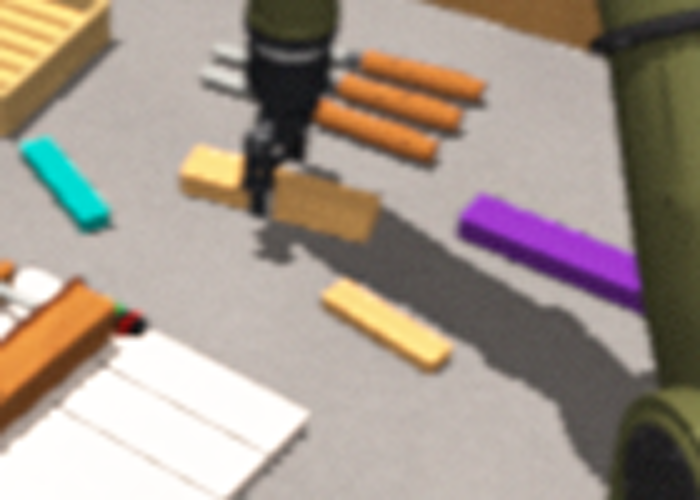

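The picture shows the fingers straddling the rail: the near finger is at (258,185), with the rail running from (185,170) to (378,220). The gripper is near the rail's middle. I'll close and lift.

Request:
run_rows(
  ticks=[
    {"jaw": 0},
    {"jaw": 0},
    {"jaw": 0},
    {"jaw": 0},
    {"jaw": 0},
    {"jaw": 0},
  ],
)

```text
time_s: 7.75
position: [0.5079, -0.3692, 0.019]
eef_rot: [3.14, -0.002, 0.117]
force: [0.0, -0.0, 6.7]
opening: 0.0426
grip_force: 62.2
```

```bash
python3 -c "
from h import *
jig()"
```

```text
t 7.75 jig [np.float64(-0.0068), np.float64(-0.3566), np.float64(0.019)] yaw-jig [ 3.140e+00 -1.900e-03  2.357e-01] F [ 0.  -0.   6.7] open 0.0426 grip 62.2
```

Request:
run_rows(
  ticks=[
    {"dz": -0.02,"jaw": 0},
    {"dz": -0.03,"jaw": 0},
    {"dz": -0.03,"jaw": 0},
    {"drz": 0.119,"jaw": 0},
    {"drz": 0.119,"jaw": 0},
    {"jaw": 0},
  ],
)

```text
time_s: 8.35
position: [0.5071, -0.3689, 0.0981]
eef_rot: [3.141, -0.001, -0.123]
force: [-0.3, -0.7, -2.1]
opening: 0.0426
grip_force: 61.3
```

```bash
python3 -c "
from h import *
jig()"
```

```text
t 8.35 jig [np.float64(-0.0076), np.float64(-0.3563), np.float64(0.0981)] yaw-jig [ 3.1409e+00 -7.0000e-04 -4.0000e-03] F [-0.3 -0.7 -2.1] open 0.0426 grip 61.3
```

Request:
run_rows(
  ticks=[
    {"dx": -0.03,"dy": -0.03,"jaw": 0},
    {"dx": -0.03,"dy": -0.03,"jaw": 0},
    {"dx": -0.03,"dy": -0.03,"jaw": 0},
    {"dx": -0.03,"dy": -0.03,"jaw": 0},
    {"dx": -0.026,"dy": -0.03,"jaw": 0},
    {"dy": -0.045,"jaw": 0},
    {"dy": -0.045,"jaw": 0},
    {"dy": -0.045,"jaw": 0},
  ],
)

```text
time_s: 9.15
position: [0.3967, -0.0669, 0.0976]
eef_rot: [3.141, -0.001, -0.118]
force: [0.9, -1.0, -0.9]
opening: 0.0427
grip_force: 61.3
```

Request:
run_rows(
  ticks=[
    {"dy": -0.0315,"dz": 0.02,"jaw": 0},
    {"dz": 0.01,"jaw": 0},
    {"jaw": 0},
    {"jaw": 0},
  ],
)

```text
time_s: 9.55
position: [0.4003, -0.0374, 0.0674]
eef_rot: [3.141, 0.001, -0.119]
force: [-0.3, -0.0, -1.3]
opening: 0.0432
grip_force: 61.4
```

```bash
python3 -c "
from h import *
jig()
W=lambda p:np.r_[J[:2]+Ro.from_euler('z',J[2]).as_matrix()[:2,:2]@np.array(p[:2]),p[2]]
A=env.camera('side');cv2.imwrite('pics/sd8.png',A)
a=A[160:260,280:420];cv2.imwrite('pics/c8.png',cv2.resize(a,None,fx=5,fy=5,interpolation=cv2.INTER_CUBIC))"
```

```text
t 9.55 jig [np.float64(-0.1531), np.float64(-0.0398), np.float64(0.0674)] yaw-jig [ 3.1413e+00  5.0000e-04 -4.0000e-04] F [-0.3 -0.  -1.3] open 0.0432 grip 61.4
```

View pics/c8.png

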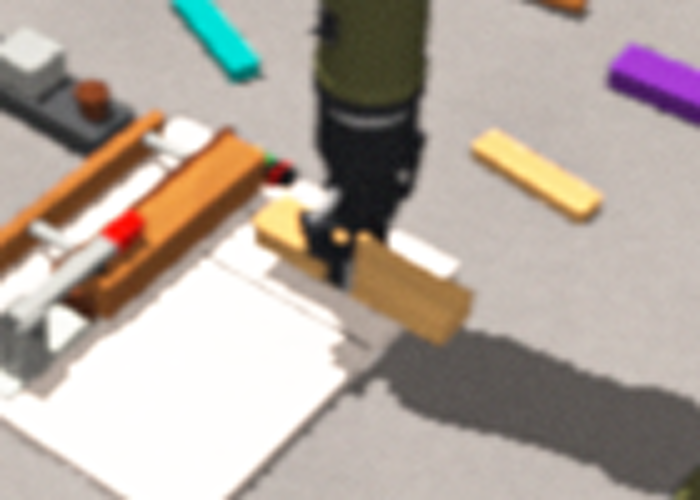

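The picture shows the rail held level from (260,225) to (470,310) over the lined lane, short of the leg, with the clamp still down at (122,230). I'll lower it gently.

Request:
run_rows(
  ticks=[
    {"dz": 0.015,"jaw": 0},
    {"dz": 0.01,"jaw": 0},
    {"jaw": 0},
    {"jaw": 0},
  ],
)

```text
time_s: 10.0
position: [0.4005, -0.0377, 0.0427]
eef_rot: [3.141, -0.0, -0.122]
force: [-0.5, 0.3, -0.7]
opening: 0.0425
grip_force: 61.4
```

```bash
python3 -c "
from h import *
jig()"
```

```text
t 10.0 jig [np.float64(-0.1528), np.float64(-0.0401), np.float64(0.0427)] yaw-jig [ 3.1414e+00 -2.0000e-04 -3.3000e-03] F [-0.5  0.3 -0.7] open 0.0425 grip 61.4
```

Request:
run_rows(
  ticks=[
    {"dz": 0.003,"jaw": 0},
    {"jaw": 0},
    {"jaw": 0},
  ],
)

```text
time_s: 10.3
position: [0.4005, -0.0371, 0.0395]
eef_rot: [-3.142, -0.0, -0.121]
force: [-0.6, -0.1, -1.3]
opening: 0.0427
grip_force: 61.4
```

```bash
python3 -c "
from h import *
jig()"
```

```text
t 10.3 jig [np.float64(-0.1528), np.float64(-0.0395), np.float64(0.0395)] yaw-jig [-3.1416e+00 -4.0000e-04 -2.3000e-03] F [-0.6 -0.1 -1.3] open 0.0427 grip 61.4
```

Request:
run_rows(
  ticks=[
    {"dz": 0.0015,"jaw": 0},
    {"jaw": 0},
    {"jaw": 0},
  ],
)

```text
time_s: 10.6
position: [0.4004, -0.037, 0.0378]
eef_rot: [-3.142, 0.0, -0.121]
force: [-0.2, 0.5, -1.8]
opening: 0.0428
grip_force: 61.4
```

Request:
run_rows(
  ticks=[
    {"dz": 0.001,"jaw": 0},
    {"jaw": 0},
    {"jaw": 0},
  ],
)

```text
time_s: 10.9
position: [0.4004, -0.037, 0.0369]
eef_rot: [-3.142, -0.0, -0.121]
force: [-1.3, 0.4, 2.8]
opening: 0.0423
grip_force: 61.6
```

Request:
run_rows(
  ticks=[
    {"dx": 0.008,"dz": -0.0005,"jaw": 0},
    {"dx": 0.008,"jaw": 0},
    {"dx": 0.008,"jaw": 0},
    {"dx": 0.008,"jaw": 0},
    {"jaw": 0},
    {"jaw": 0},
  ],
)

```text
time_s: 11.5
position: [0.4321, -0.0409, 0.0371]
eef_rot: [-3.142, 0.0, -0.121]
force: [-0.7, 0.3, -1.4]
opening: 0.0429
grip_force: 61.4
```

```bash
python3 -c "
from h import *
jig()"
```

```text
t 11.5 jig [np.float64(-0.121), np.float64(-0.0396), np.float64(0.0371)] yaw-jig [-3.1416e+00  4.0000e-04 -2.3000e-03] F [-0.7  0.3 -1.4] open 0.0429 grip 61.4
```

Request:
run_rows(
  ticks=[
    {"dx": 0.004,"jaw": 0},
    {"dx": 0.004,"jaw": 0},
    {"dx": 0.004,"jaw": 0},
    {"dx": 0.004,"jaw": 0},
    {"dx": 0.004,"jaw": 0},
    {"jaw": 0},
    {"jaw": 0},
  ],
)

```text
time_s: 12.2
position: [0.4516, -0.0434, 0.0371]
eef_rot: [3.141, 0.001, -0.121]
force: [-1.5, -1.0, -0.5]
opening: 0.0427
grip_force: 61.5
```

```bash
python3 -c "
from h import *
jig()"
```

```text
t 12.2 jig [np.float64(-0.1014), np.float64(-0.0397), np.float64(0.0371)] yaw-jig [ 3.1415e+00  8.0000e-04 -2.4000e-03] F [-1.5 -1.  -0.5] open 0.0427 grip 61.5
```

Request:
run_rows(
  ticks=[
    {"dx": 0.003,"jaw": 0},
    {"dx": 0.003,"jaw": 0},
    {"dx": 0.003,"jaw": 0},
    {"jaw": 0},
    {"jaw": 0},
  ],
)

```text
time_s: 12.7
position: [0.4602, -0.0444, 0.0371]
eef_rot: [3.141, 0.002, -0.121]
force: [-4.8, 0.1, -0.9]
opening: 0.0426
grip_force: 61.6
```

```bash
python3 -c "
from h import *
jig()"
```

```text
t 12.7 jig [np.float64(-0.0928), np.float64(-0.0397), np.float64(0.0371)] yaw-jig [ 3.1413e+00  1.7000e-03 -2.2000e-03] F [-4.8  0.1 -0.9] open 0.0426 grip 61.6
```

Request:
run_rows(
  ticks=[
    {"dx": 0.003,"jaw": 0},
    {"dx": 0.003,"jaw": 0},
    {"jaw": 0},
    {"jaw": 0},
  ],
)

```text
time_s: 13.1
position: [0.4652, -0.0451, 0.037]
eef_rot: [3.141, 0.003, -0.121]
force: [-7.1, -0.0, 0.1]
opening: 0.0425
grip_force: 61.7
```

```bash
python3 -c "
from h import *
jig()
A=env.camera('top');W=lambda p:np.r_[J[:2]+Ro.from_euler('z',J[2]).as_matrix()[:2,:2]@np.array(p[:2]),p[2]]
print(px('top',W((.0025,-.12,.03))))
cv2.imwrite('pics/top9.png',A);a=A[170:220,290:370];cv2.imwrite('pics/c9.png',cv2.resize(a,None,fx=10,fy=10,interpolation=cv2.INTER_CUBIC))"
```

```text
t 13.1 jig [np.float64(-0.0877), np.float64(-0.0398), np.float64(0.037)] yaw-jig [ 3.141e+00  3.300e-03 -2.100e-03] F [-7.1 -0.   0.1] open 0.0425 grip 61.7
[[348.05760876 194.22942584]]
```

View pics/c9.png

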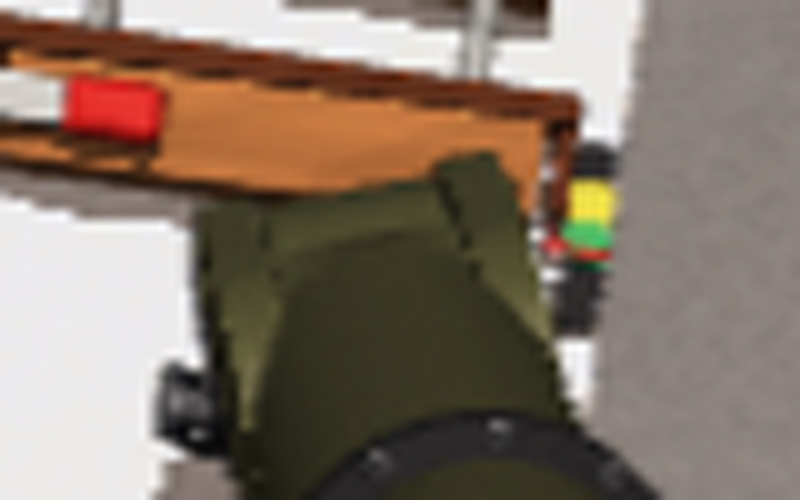

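The picture shows the red pointer at about (575,250), just inside the near edge of the green band (590,235). The 7 N reading agrees, at about 17 mm travel. I'll push about 5 mm more.

Request:
run_rows(
  ticks=[
    {"dx": 0.002,"jaw": 0},
    {"dx": 0.002,"jaw": 0},
    {"dx": 0.001,"jaw": 0},
    {"jaw": 0},
    {"jaw": 0},
    {"jaw": 0},
    {"jaw": 0},
    {"jaw": 0},
  ],
)

```text
time_s: 13.95
position: [0.4694, -0.0457, 0.0369]
eef_rot: [3.141, 0.005, -0.121]
force: [-8.9, 0.6, 2.6]
opening: 0.0424
grip_force: 61.9
```

```bash
python3 -c "
from h import *
jig()
A=env.camera('top');a=A[180:210,335:365];cv2.imwrite('pics/c10.png',cv2.resize(a,None,fx=16,fy=16,interpolation=cv2.INTER_CUBIC))
a=A[180:210,340:356].astype(int);b,g,r=a[...,0],a[...,1],a[...,2]
for n,m in(('red',(r>140)&(g<90)&(b<90)),('green',(g>120)&(r<110)&(b<140)),('yel',(g>140)&(r>150)&(b<110))):
  y,x=np.nonzero(m);print(n,list(zip(x+340,y+180)))"
```

```text
t 13.95 jig [np.float64(-0.0835), np.float64(-0.0398), np.float64(0.0369)] yaw-jig [ 3.1408e+00  4.6000e-03 -1.8000e-03] F [-8.9  0.6  2.6] open 0.0424 grip 61.9
red [(np.int64(345), np.int64(193)), (np.int64(346), np.int64(193)), (np.int64(349), np.int64(194)), (np.int64(350), np.int64(194))]
green [(np.int64(346), np.int64(195)), (np.int64(347), np.int64(195)), (np.int64(348), np.int64(195)), (np.int64(349), np.int64(195)), (np.int64(350), np.int64(195))]
yel [(np.int64(347), np.int64(188)), (np.int64(348), np.int64(188)), (np.int64(349), np.int64(188)), (np.int64(350), np.int64(188)), (np.int64(347), np.int64(189)), (np.int64(348), np.int64(189)), (np.int64(349), np.int64(189)), (np.int64(350), np.int64(189)), (np.int64(351), np.int64(189)), (np.int64(347), np.int64(190)), (np.int64(348), np.int64(190)), (np.int64(349), np.int64(190)), (np.int64(350), np.int64(190)), (np.int64(351), np.int64(190)), (np.int64(347), np.int64(191)), (np.int64(348), np.int64(191)), (np.int64(349), np.int64(191)), (np.int64(350), np.int64(191)), (np.int64(351), np.int64(191)), (np.int64(350), np.int64(192))]
```

View pics/c10.png

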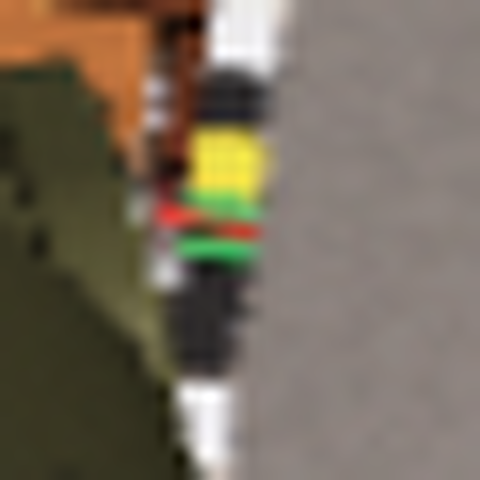

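The picture shows the red pointer at (205,223), in the middle of the green band with green on both sides. The push reads about 9 N and the arm is steady, so I'm handing in.

```bash
python3 -c "
from h import *
jig();print(env.finish_job())"
```

```text
t 14.0 jig [np.float64(-0.0835), np.float64(-0.0399), np.float64(0.0369)] yaw-jig [ 3.1408e+00  4.6000e-03 -1.9000e-03] F [-8.7  0.6  3. ] open 0.0426 grip 61.9
the job is handed in; nothing more can be done
None
```

I handed the job in at 14.0 s with the clamp snapped down on the leg and the rail still gripped, lying on the board between the lines and pressing the leg at about 9 N, pointer mid-green; `finish_job()` returned no verdict.

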